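# Fold the drill rack down and shut the case

### The arm

A 7-joint arm with a two-finger parallel gripper is mounted at the origin on a cart in front of the work surface, level with it; the furniture and walls round the work are solid. World frame = base frame: x ahead of the robot, y to its left, z up, the work surface at z = 0. Lengths are in m, angles in rad, forces in N, time in s.
With the tool pointing down it reaches from about 0.425 to 1.025 m from the base axis. Payload 9.4 kg.
Tool frame: the origin (TCP) lies at the very end of the fingers, on their centre line; the grasp point (between the pads) lies 19 mm behind it; z points along the fingers, x is the direction in which the jaws open and shut, and the axes are right-handed (so a half turn about z gives the same grasp; the last joint's range is limited). The gripper opens to 93 mm and grips with 3 to 60 N. Pads are 15 mm wide; open, the fingers measure 128 mm over their backs; the gripper's body (75 mm by 188 mm) begins 65 mm behind the grasp point.
Start: joints at [-1.28, 0.599, -0.003, 1.599, 0.002, 0.943, -0.08], TCP at [0.261, 0.677, 0.219] pointing down, gripper open.
Joint ranges: [-2.57, 2.57], [-0.35, 1.97], [-1.29, 1.29], [0.11, 2.56], [-1.05, 4.19], [0.11, 1.86], [-2.63, 2.63]. Speed limits (rad/s): [2.22, 2.22, 3.01, 3.01, 3.14, 3.14, 3.14].

### API

Orientations are given as a unit quaternion [x, y, z, w].
In Python, from station import manip, eyes gives the robot as it stands.
- The arm moves only by the shell command python3 -m crank 'ROWS'. ROWS is JSON, a list of rows, each an object of numbers: "x", "y", "z": the shift along the tool's x, y, z in cm; "ax", "ay", "az": the turn, a rotation vector about the tool's x, y, z in rad; "jaw": the closure in counts, from 0 (fully open) to 255 (shut). A call has exactly 10 rows; each row shifts and turns the pose as measured when the row begins, along the tool's axes as they then stand; what a row does not reach is not made up. A row lasts 1/8 s, in which the tool goes at most 62.5 mm and 10.7 degrees, less where a joint would pass 70% of its speed; a pose out of reach is approached as far as the arm can. A call with a gripper value outside its range is refused whole. The fingers move at their own pace and stop on an object; the grip force is fixed at half the most. Time passes only in rows, so rows that do not move let the fingers close, or fill a call up. It gives the time, the measured TCP pose, the force and the opening at its end, in the units of the state.
- manip.observe(): the state, without advancing time (a new reading comes with each control period).
- eyes.capture(name): name is "side" or "top" or "wrist"; returns the picture (480x640x3 uint8, red, green, blue); there is no depth.
- eyes.get_calibration(name): a dict with "fov_y" (degrees; the focal length in pixels is half the picture's height over the tangent of half this angle, whatever the lens; pixels are square), "cx", "cy" (the principal point, pixels), "pose" (4x4, takes a point from camera to world coordinates); the wrist camera has in their place "hand_eye" (4x4, takes a point from camera to tool coordinates, whose origin is the TCP and whose axes are the tool frame's). Camera axes: x right, y down, z forward; pixel columns grow to the right and rows downward; lengths in m; the calibration is good to about 2 mm. A picture is of the moment at which its call begins: read the wrist's pose just before it. get_calibration takes no time and is no camera call.
- manip.hand_in(): hands the job in, once; it reports no verdict.
The state is a dict: "time_s": time; "qpos": joint angles; "qd": joint speeds; "joint_torque": joint torques, N m; "eef_pos": TCP position; "eef_rot": TCP orientation; "ft_force": force on the tool from outside, world axes, zero at the start; "wrist_torque": the same for the moment, N m; "width": finger opening in m.
Only numpy, scipy, OpenCV 4.12 (cv2) and the standard library are available. Lean on these libraries where they do the work, as an engineer would, in place of code of your own. Each camera call takes 0.05 s, during which the arm holds its last target. There are 200 camera calls.

### The job

Close up the red drill case on the bench: with the fingertips, push the upright rack of drills down until it lies flat in the case, and only then swing the hinged cover over it and press it fully shut. Push only: do not pinch or pick up anything, leave the case standing where it is, and leave the loupe, the plug gauge and the oil vial beside it alone.

Things in the scene. Friction and masses are not known exactly. Their poses are not given: they have to be found in the camera images.
- drill_case: Open red sheet-steel drill case, loose on the bench (1.5 to 2.1 kg in all; roughly 7 to 14 N slides it). Origin: centre of the underside of its tray, on the bench. x axis: from the front wall (robot's side) to the cover's hinge; y along its width; z up. Tray 116 (x) x 120 (y) mm outside, walls 2.5 mm thick and 30 mm high, floor 2.5 mm. Shut, the case is 43.5 mm high. Small drills lie fixed on the tray floor, under 9 mm high.
- rack (a joint): Angle of the grey rack with seven twist drills, rad: 0 = lying flat in the tray, drills pointing away from the front wall; 1.57 = upright; stop at 1.6. It pivots at its foot about the line through rack_hinge along the case's y and folds away from the robot (towards the cover's hinge). A stiff pivot (0.11 N m) keeps it at any angle, so it must be pushed all the way down: about 2 to 4 N at the bar.
- rack_hinge (a point): Pivot axis of the rack, mid-width: 46 mm from the case's origin towards the front wall (case x = -46 mm), 18 mm above the bench.
- rack_bar (a point): Middle of the face of the rack's cross bar, the place to push: 53 mm from the pivot along the rack and 7 mm out of its mid-plane, on the face that looks at the robot when upright and up when flat (then 25 mm above the bench, 5 mm below the tray's rim). The bar is 106 mm wide (case y), 12 mm high along the rack and 14 mm thick; behind it, a back plate 2 mm thick, its far face 7 mm from the mid-plane. The drills stand out past the bar, up to 97 mm from the pivot.
- cover (a joint): Angle of the red cover, rad: 0 = shut on the tray, 1.57 = upright, stop at 1.92 (leaning back, away from the robot). Stiff hinges (0.13 N m) keep it at any angle, so it must be swung all the way and pressed down: about 2 to 4 N at the free edge. A cover swung down on a standing rack jams on it.
- cover_hinge (a point): Hinge axis of the cover, mid-width, on the far rim: case x = +58 mm, 30.5 mm above the bench; the axis runs along the case's y.
- cover_edge (a point): Point on the outer face of the cover near its free edge, mid-width: 105 mm from the hinge along the cover and 13 mm out of the hinge's plane, on the face that looks away from the robot while open and up when shut (then 43.5 mm above the bench). The cover is 118 mm long from the hinge, 122 mm wide, its rim 13 mm deep over all, with a black foam liner inside and a 30 mm wide steel thumb tab that stands 6.5 mm out of the free edge.
- loupe: Black eye loupe, 37 mm diameter, 26 mm high, standing on the bench at the left of the case, further from the robot; origin: centre of its underside. Leave it alone.
- plug_gauge: Steel double-ended plug gauge, 98 mm long (own y), 25 mm thick, lying along the left side of the case; origin: centre of its underside. Leave it alone.
- oil_vial: Glass vial with a green cap, 24 mm diameter, 59 mm high, standing at the right of the case; origin: centre of its underside. Leave it alone.
Things that resemble listed ones, but are neither listed nor needed, are in the scene too. Of the things shaped like the drill_case, the red one is meant.

How it is judged:
By the outcome, as a careful person would: the job done as asked, in the order asked, and still so for the second after the job is handed in, with the robot touching nothing.
It also fails if it takes over 58 s, if anything falls off the work surface, if the arm or the gripper's body presses on something with over 40 N, if the wrist force passes 120 N, or if a joint passes its speed limit or range.

## Working session

There is one attempt and no reset: what is moved stays moved. The work goes in short steps, Python scripts to look and compute and a shell command to move; the robot and the scene stay as the last step left them, time stands still between calls to the robot, and variables do not carry over. Pictures are saved under pics/ and viewed, about 8 in all and at most 12, crops included, and the job is handed in when it is done.

```bash
ls; mkdir -p pics; python3 - <<'E'
from station import manip, eyes
import cv2, numpy as np
s=manip.observe(); print({k:np.round(v,3).tolist() for k,v in s.items()})
for n in ("side","top"):
    im=eyes.capture(n); cv2.imwrite(f"pics/{n}0.png",im[:,:,::-1])
for n in ("side","top","wrist"):
    c=eyes.get_calibration(n); print(n,{k:np.round(v,4).tolist() if not isinstance(v,str) else v for k,v in c.items()})
E
```

```text
pics
{'time_s': 0.0, 'qpos': [-1.28, 0.6, -0.003, 1.6, 0.002, 0.943, -0.08], 'qd': [0.0, 0.001, 0.002, 0.002, 0.002, -0.001, -0.0], 'joint_torque': [-0.001, -76.507, 1.498, -25.234, -0.052, 0.017, 0.0], 'eef_pos': [0.261, 0.676, 0.218], 'eef_rot': [0.824, 0.566, -0.001, 0.0], 'ft_force': [0.16, -0.817, -0.273], 'wrist_torque': [-0.0, -0.034, -0.018], 'width': 0.093}
side {'fov_y': 46.1489, 'cx': 327.1874, 'cy': 243.0778, 'pose': [[0.8948, -0.2962, 0.3341, 0.187], [-0.4463, -0.5731, 0.6873, -0.3905], [-0.0121, -0.7641, -0.645, 0.6082], [0.0, 0.0, 0.0, 1.0]]}
top {'fov_y': 49.2287, 'cx': 317.773, 'cy': 242.7413, 'pose': [[-0.0044, -0.9873, 0.159, 0.3311], [-0.9998, 0.0009, -0.0223, 0.1838], [0.0218, -0.159, -0.987, 0.9299], [0.0, 0.0, 0.0, 1.0]]}
wrist {'fov_y': 69.1058, 'cx': 318.3121, 'cy': 235.0521, 'hand_eye': [[1.0, -0.0005, -0.0013, -0.0], [0.0008, 0.9577, 0.2877, -0.0805], [0.0011, -0.2877, 0.9577, -0.167], [0.0, 0.0, 0.0, 1.0]]}
```

View pics/side0.png

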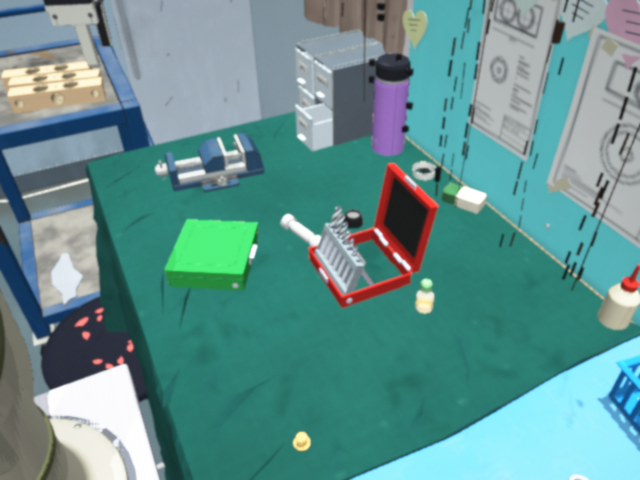

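View pics/top0.png

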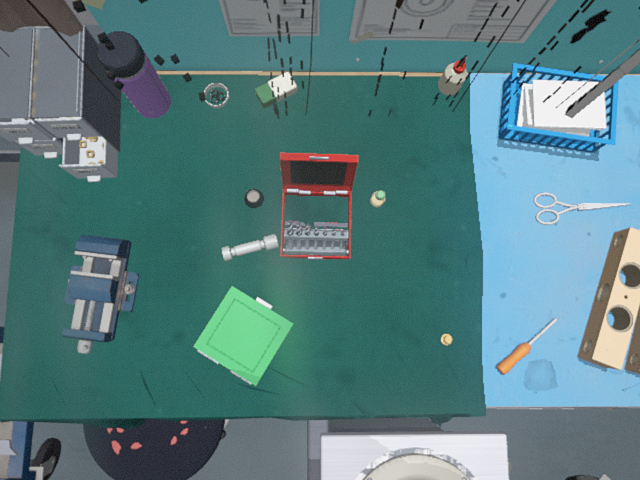

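The side view shows the red open case (about (365,260), cover standing) and a shut green one (213,253). In the top view, red is at (316,205) and green at (244,335). The red one fits the task because of its colour, standing rack and open cover. The loupe is at (254,198), the plug gauge at (250,247) and the vial at (378,198). Next I'll enlarge the red case and measure its corners.

```bash
cat > h.py <<'E'
import numpy as np, cv2
from station import manip, eyes
def cal(n):
    c=eyes.get_calibration(n); return c, 240/np.tan(np.radians(c["fov_y"])/2)
def ray(n,u,v,z):
    c,f=cal(n); P=np.array(c["pose"]); d=P[:3,:3]@[(u-c["cx"])/f,(v-c["cy"])/f,1]; o=P[:3,3]
    return o+d*(z-o[2])/d[2]
def proj(n,p):
    c,f=cal(n); P=np.array(c["pose"]); q=P[:3,:3].T@(np.array(p)-P[:3,3]); return np.array([c["cx"]+f*q[0]/q[2],c["cy"]+f*q[1]/q[2]])
E
python3 - <<'E'
from h import *
a=cv2.imread("pics/top0.png")[140:270,210:400]; b=cv2.imread("pics/side0.png")[155:315,270:450]
cv2.imwrite("pics/crop.png",np.hstack([cv2.resize(a,(400,274),interpolation=2)if 0 else cv2.resize(a,None,fx=2.1,fy=2.1*1,interpolation=cv2.INTER_CUBIC)[:273], cv2.resize(b,None,fx=2.1,fy=2.1)[:273]]) if 0 else np.vstack([cv2.resize(a,(570,390),interpolation=2)]))
cv2.imwrite("pics/crop2.png",cv2.resize(b,(675,600),interpolation=2))
for n in("top","side"):
    im=cv2.imread(f"pics/{n}0.png"); m=((im[:,:,2]>110)&(im[:,:,1]<70)&(im[:,:,0]<70)).astype(np.uint8)
    k,l,st,c=cv2.connectedComponentsWithStats(m); print(n,[x.tolist() for x in st[1:] if x[4]>60])
for u,v in((281,258),(350,259),(285,190),(352,192)): print(u,v,ray("top",u,v,.03).round(4))
E
```

```text
top [[281, 159, 76, 4, 90], [283, 184, 69, 18, 349]]
side [[375, 165, 62, 107, 1602], [327, 230, 83, 77, 1227], [310, 248, 11, 22, 103], [622, 266, 17, 25, 159]]
281 258 [0.4494 0.2272 0.03  ]
350 259 [0.4474 0.1077 0.03  ]
285 190 [0.5705 0.221  0.03  ]
352 192 [0.567  0.1024 0.03  ]
```

View pics/crop.png

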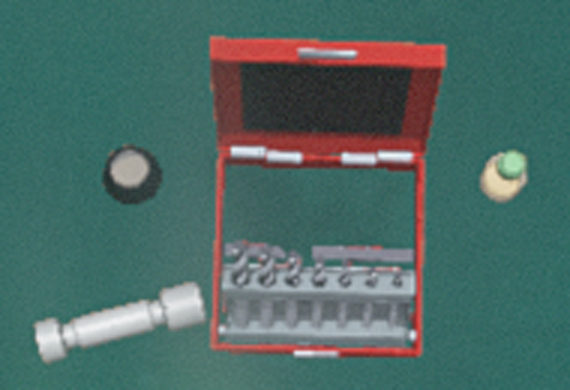

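View pics/crop2.png

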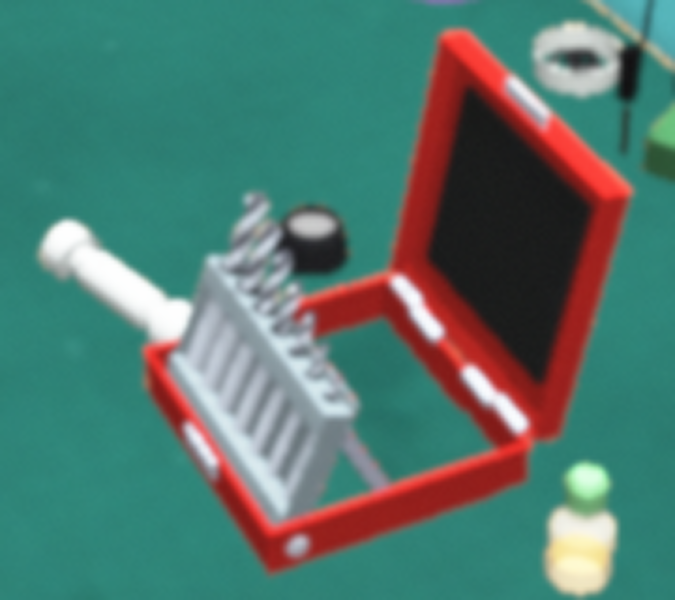

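```bash
python3 - <<'E'
from h import *
t=lambda x,y:(210+x/3,140+y/3); s=lambda x,y:(270+x/3.75,155+y/3.75)
for nm,n,p,z in [("FL","top",t(212,348),.03),("FR","top",t(424,354),.03),("BR","top",t(427,160),.03),("BL","top",t(216,160),.03),("FL","side",s(147,350),.03),("FR","side",s(272,530),.03),("BR","side",s(527,447),.03),("FRbot","side",s(273,572),0),
 ("vial base","side",s(580,590),0),("vial cap","top",t(513,164),.059),("loupe","top",t(130,165),.026),("gauge R","top",t(185,305),.013),("gauge L","top",t(48,340),.013),
 ("cov far L z.14","top",t(212,40),.14),("cov R","top",t(445,45),.14)]:
    print(nm,n,ray(n,*p,z).round(4))
E
```

```text
FL top [0.4528 0.2278 0.03  ]
FR top [0.4492 0.1054 0.03  ]
BR top [0.5645 0.1019 0.03  ]
BL top [0.5644 0.2262 0.03  ]
FL side [0.4555 0.2271 0.03  ]
FR side [0.4532 0.1098 0.03  ]
BR side [0.5647 0.1043 0.03  ]
FRbot side [0.4567 0.1152 0.    ]
vial base side [0.5583 0.0524 0.    ]
vial cap top [0.5547 0.0553 0.059 ]
loupe top [0.5623 0.277  0.026 ]
gauge R top [0.4808 0.2447 0.013 ]
gauge L top [0.46   0.3248 0.013 ]
cov far L z.14 top [0.6004 0.2235 0.14  ]
cov R top [0.598  0.1015 0.14  ]
```

```bash
python3 -m crank '[{"az":-0.168,"jaw":255},{"az":-0.168,"jaw":255},{"x":-5,"y":2,"jaw":255},{"x":-5,"y":2,"jaw":255},{"x":-5,"y":2,"jaw":255},{"x":-5,"y":2,"jaw":255},{"x":-5,"y":2,"jaw":255},{"x":-5,"y":2,"jaw":255},{"x":-5,"y":2,"jaw":255},{"x":-5,"y":2,"jaw":255}]'
cat >> h.py <<'E'
from scipy.spatial.transform import Rotation as R
O=np.array([.510,.166,0]); YAW=-.03
def case2w(x,y,z): return O+R.from_euler("z",YAW).apply([x,y,z])
def to(p):
    s=manip.observe(); r=R.from_quat(s["eef_rot"]); cur=np.array(s["eef_pos"])
    tgt=R.from_matrix(np.array([[0,1,0],[1,0,0],[0,0,-1.]]).T); tgt=R.from_euler("z",YAW)*tgt
    print("t",s["time_s"],"pos",cur.round(4),"F",np.round(s["ft_force"],1),"w",round(s["width"],4))
    print("casepos mm",(R.from_euler("z",-YAW).apply(cur-O)*1000).round(1))
    print("tool delta cm",(r.inv().apply(np.array(p)-cur)*100).round(2),"rot",(r.inv()*tgt).as_rotvec().round(3))
E
python3 -c "
from h import *
to(case2w(-.075,0,.2))"
```

```text
t 0.1 pos [0.2606 0.6761 0.2179] F [ 0.7 -1.   0.6] w 0.0929
casepos mm [-264.6  502.4  217.9]
tool delta cm [-41.12  34.54   1.85] rot [-0.     0.001 -0.338]invalid input at $[0]: expected keys x, y, z, ax, ay, az, jaw
```

```bash
python3 -m crank '[{"x":0,"y":0,"z":0,"ax":0,"ay":0,"az":-0.168,"jaw":255},{"x":0,"y":0,"z":0,"ax":0,"ay":0,"az":-0.168,"jaw":255},{"x":-5,"y":2,"z":0,"ax":0,"ay":0,"az":0,"jaw":255},{"x":-5,"y":2,"z":0,"ax":0,"ay":0,"az":0,"jaw":255},{"x":-5,"y":2,"z":0,"ax":0,"ay":0,"az":0,"jaw":255},{"x":-5,"y":2,"z":0,"ax":0,"ay":0,"az":0,"jaw":255},{"x":-5,"y":2,"z":0,"ax":0,"ay":0,"az":0,"jaw":255},{"x":-5,"y":2,"z":0,"ax":0,"ay":0,"az":0,"jaw":255},{"x":-5,"y":2,"z":0,"ax":0,"ay":0,"az":0,"jaw":255},{"x":-5,"y":2,"z":0,"ax":0,"ay":0,"az":0,"jaw":255}]'
python3 -c "
from h import *
to(case2w(-.075,0,.2))"
```

```text
time_s: 1.35
eef_pos: [0.4138, 0.2632, 0.2146]
eef_rot: [0.712, 0.702, -0.003, 0.001]
ft_force: [0.8, 0.3, -1.1]
width: 0.0009
t 1.35 pos [0.4138 0.2632 0.2146] F [ 0.8  0.3 -1.1] w 0.0009
casepos mm [-99.1  94.3 214.6]
tool delta cm [-9.46  2.25  1.51] rot [-0.003  0.005  0.016]
```

```bash
python3 -m crank '[{"x":-3.2,"y":0.7,"z":0.5,"ax":0,"ay":0,"az":0.016,"jaw":255},{"x":-3.2,"y":0.8,"z":1,"ax":0,"ay":0,"az":0,"jaw":255},{"x":-3.1,"y":0.7,"z":0,"ax":0,"ay":0,"az":0,"jaw":255},{"x":0,"y":0,"z":3,"ax":0,"ay":0,"az":0,"jaw":255},{"x":0,"y":0,"z":3,"ax":0,"ay":0,"az":0,"jaw":255},{"x":0,"y":0,"z":3,"ax":0,"ay":0,"az":0,"jaw":255},{"x":0,"y":0,"z":2.5,"ax":0,"ay":0,"az":0,"jaw":255},{"x":0,"y":0,"z":2,"ax":0,"ay":0,"az":0,"jaw":255},{"x":0,"y":0,"z":0,"ax":0,"ay":0,"az":0,"jaw":255},{"x":0,"y":0,"z":0,"ax":0,"ay":0,"az":0,"jaw":255}]'
python3 - <<'E'
from h import *
to(case2w(-.062,0,.06))
for n in("wrist","side"):cv2.imwrite(f"pics/{n}1.png",eyes.capture(n)[:,:,::-1])
a=cv2.imread("pics/wrist1.png"); b=cv2.imread("pics/side1.png")[140:320,260:480]
cv2.imwrite("pics/m1.png",np.hstack([cv2.resize(a,(400,300)),cv2.resize(b,(367,300))]))
E
```

```text
time_s: 2.6
eef_pos: [0.4352, 0.1578, 0.0612]
eef_rot: [0.721, 0.693, -0.003, 0.001]
ft_force: [0.4, 0.7, 0.3]
width: 0.0005
t 2.6 pos [0.4352 0.1578 0.0612] F [0.4 0.7 0.3] w 0.0005
casepos mm [-74.5 -10.5  61.2]
tool delta cm [1.06 1.24 0.11] rot [-0.002  0.006 -0.01 ]
```

View pics/m1.png

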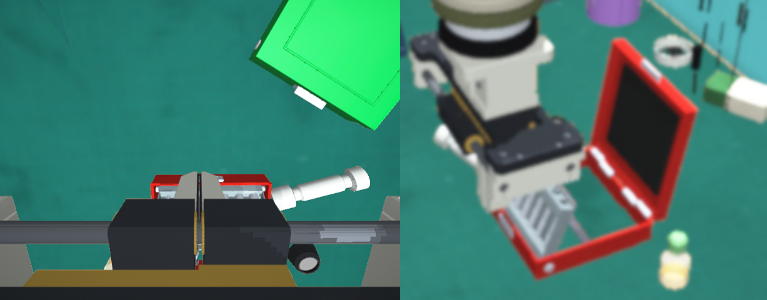

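```bash
python3 -m crank '[{"x":1,"y":0.6,"z":-0.2,"ax":0,"ay":0,"az":-0.01,"jaw":255},{"x":0,"y":0.7,"z":-0.2,"ax":0,"ay":0,"az":0,"jaw":255},{"x":0,"y":0.7,"z":0,"ax":0,"ay":0,"az":0,"jaw":255},{"x":0,"y":0.7,"z":0,"ax":0,"ay":0,"az":0,"jaw":255},{"x":0,"y":0.7,"z":0,"ax":0,"ay":0,"az":0,"jaw":255},{"x":0,"y":0.7,"z":0.1,"ax":0,"ay":0,"az":0,"jaw":255},{"x":0,"y":0.6,"z":0.2,"ax":0,"ay":0,"az":0,"jaw":255},{"x":0,"y":0.5,"z":0.2,"ax":0,"ay":0,"az":0,"jaw":255},{"x":0,"y":0,"z":0,"ax":0,"ay":0,"az":0,"jaw":255},{"x":0,"y":0,"z":0,"ax":0,"ay":0,"az":0,"jaw":255}]'
python3 -c "
from h import *
to(case2w(-.0245,0,.061))"
```

```text
time_s: 3.95
eef_pos: [0.4917, 0.1667, 0.0616]
eef_rot: [0.718, 0.697, -0.002, 0.002]
ft_force: [-0.6, -0.5, 0.3]
width: 0.0004
t 3.95 pos [0.4917 0.1667 0.0616] F [-0.6 -0.5  0.3] w 0.0004
casepos mm [-18.3   0.2  61.6]
tool delta cm [-0.02 -0.62  0.06] rot [-0.001  0.005  0.   ]
```

```bash
python3 -m crank '[{"x":0,"y":0.5,"z":0.5,"ax":0,"ay":0,"az":0,"jaw":255},{"x":0,"y":0.5,"z":0.6,"ax":0,"ay":0,"az":0,"jaw":255},{"x":0,"y":0.4,"z":0.6,"ax":0,"ay":0,"az":0,"jaw":255},{"x":0,"y":0.4,"z":0.6,"ax":0,"ay":0,"az":0,"jaw":255},{"x":0,"y":0.3,"z":0.5,"ax":0,"ay":0,"az":0,"jaw":255},{"x":0,"y":0.1,"z":0.4,"ax":0,"ay":0,"az":0,"jaw":255},{"x":0,"y":0,"z":0,"ax":0,"ay":0,"az":0,"jaw":255},{"x":0,"y":0,"z":0,"ax":0,"ay":0,"az":0,"jaw":255},{"x":0,"y":0,"z":0,"ax":0,"ay":0,"az":0,"jaw":255},{"x":0,"y":0,"z":0,"ax":0,"ay":0,"az":0,"jaw":255}]'
python3 - <<'E'
from h import *
to(case2w(.007,0,.025))
cv2.imwrite("pics/side2.png",eyes.capture("side")[:,:,::-1]);cv2.imwrite("pics/top2.png",eyes.capture("top")[:,:,::-1])
b=cv2.imread("pics/side2.png")[140:320,260:480];a=cv2.imread("pics/top2.png")[140:270,210:400]
cv2.imwrite("pics/m2.png",np.hstack([cv2.resize(a,(438,300)),cv2.resize(b,(360,300))]))
E
```

```text
time_s: 5.2
eef_pos: [0.5156, 0.1661, 0.0274]
eef_rot: [0.717, 0.697, -0.002, 0.002]
ft_force: [0.6, -0.6, -0.1]
width: 0.0006
t 5.2 pos [0.5156 0.1661 0.0274] F [ 0.6 -0.6 -0.1] w 0.0006
casepos mm [ 5.6  0.2 27.4]
tool delta cm [-0.02  0.14  0.24] rot [0.001 0.005 0.   ]
```

View pics/m2.png

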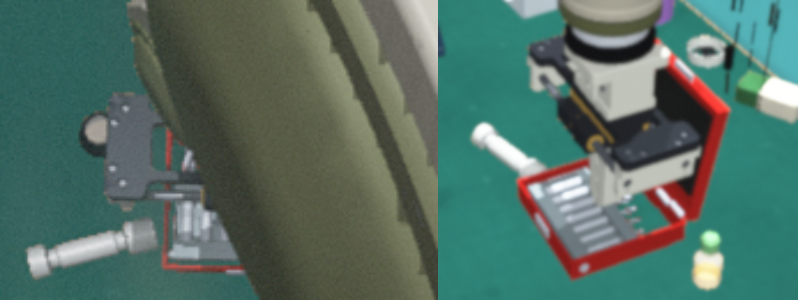

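The picture shows the rack almost flat under the finger, with the case unmoved and the cover clear of the gripper. Next I press the rack the rest of the way down.

```bash
python3 -m crank '[{"x":0,"y":0.1,"z":0.2,"ax":0,"ay":0,"az":0,"jaw":255},{"x":0,"y":0,"z":0.2,"ax":0,"ay":0,"az":0,"jaw":255},{"x":0,"y":0,"z":0.2,"ax":0,"ay":0,"az":0,"jaw":255},{"x":0,"y":0,"z":0.2,"ax":0,"ay":0,"az":0,"jaw":255},{"x":0,"y":0,"z":0.2,"ax":0,"ay":0,"az":0,"jaw":255},{"x":0,"y":0,"z":0.2,"ax":0,"ay":0,"az":0,"jaw":255},{"x":0,"y":0,"z":0.2,"ax":0,"ay":0,"az":0,"jaw":255},{"x":0,"y":0,"z":0.2,"ax":0,"ay":0,"az":0,"jaw":255},{"x":0,"y":0,"z":0.2,"ax":0,"ay":0,"az":0,"jaw":255},{"x":0,"y":0,"z":0.2,"ax":0,"ay":0,"az":0,"jaw":255}]'
```

```text
time_s: 6.55
eef_pos: [0.5167, 0.1661, 0.0247]
eef_rot: [0.717, 0.697, 0.003, 0.005]
ft_force: [-6.1, -1.2, 31.3]
width: -0.0
```

```bash
python3 -m crank '[{"x":0,"y":0,"z":-2,"ax":0,"ay":0,"az":0,"jaw":255},{"x":0,"y":0,"z":-4,"ax":0,"ay":0,"az":0,"jaw":255},{"x":0,"y":0,"z":-4,"ax":0,"ay":0,"az":0,"jaw":255},{"x":0,"y":0,"z":-4,"ax":0,"ay":0,"az":0,"jaw":255},{"x":0,"y":0,"z":-4,"ax":0,"ay":0,"az":0,"jaw":255},{"x":0,"y":1,"z":0,"ax":0,"ay":0,"az":0,"jaw":255},{"x":0,"y":3,"z":0,"ax":0,"ay":0,"az":0,"jaw":255},{"x":0,"y":4,"z":0,"ax":0,"ay":0,"az":0,"jaw":255},{"x":0,"y":4,"z":0,"ax":0,"ay":0,"az":0,"jaw":255},{"x":0,"y":0,"z":0,"ax":0,"ay":0,"az":0,"jaw":255}]'
python3 - <<'E'
from h import *
to(case2w(.137,0,.115))
cv2.imwrite("pics/side3.png",eyes.capture("side")[:,:,::-1])
b=cv2.imread("pics/side3.png")[100:330,260:500]
cv2.imwrite("pics/m3.png",cv2.resize(b,(600,575)))
E
```

```text
time_s: 7.8
eef_pos: [0.6382, 0.1623, 0.2079]
eef_rot: [0.717, 0.697, 0.001, 0.004]
ft_force: [-0.7, -0.2, -1.2]
width: 0.0006
t 7.8 pos [0.6382 0.1623 0.2079] F [-0.7 -0.2 -1.2] w 0.0006
casepos mm [1.283e+02 2.000e-01 2.079e+02]
tool delta cm [0.02 0.8  9.29] rot [0.008 0.004 0.001]
```

View pics/m3.png

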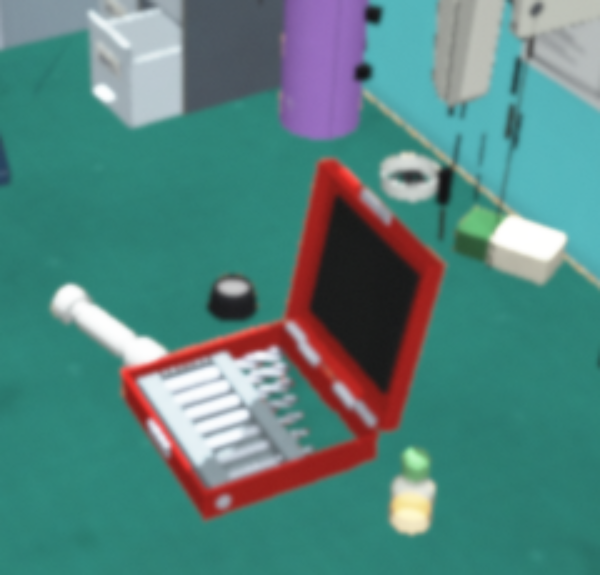

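The rack lies flat and the case hasn't shifted: its front-right corner is at about (343,296), as before. The cover still stands open. Next I go down behind the cover.

```bash
python3 -m crank '[{"x":0,"y":0.9,"z":0,"ax":0.008,"ay":0,"az":0,"jaw":255},{"x":0,"y":0,"z":2,"ax":0,"ay":0,"az":0,"jaw":255},{"x":0,"y":0,"z":3,"ax":0,"ay":0,"az":0,"jaw":255},{"x":0,"y":0,"z":2,"ax":0,"ay":0,"az":0,"jaw":255},{"x":0,"y":0,"z":1.5,"ax":0,"ay":0,"az":0,"jaw":255},{"x":0,"y":-0.6,"z":0,"ax":0,"ay":0,"az":0,"jaw":255},{"x":0,"y":-0.8,"z":0,"ax":0,"ay":0,"az":0,"jaw":255},{"x":0,"y":-0.8,"z":0,"ax":0,"ay":0,"az":0,"jaw":255},{"x":0,"y":-0.8,"z":0,"ax":0,"ay":0,"az":0,"jaw":255},{"x":0,"y":-0.8,"z":0,"ax":0,"ay":0,"az":0,"jaw":255}]'
python3 - <<'E'
from h import *
to(case2w(.1,0,.125))
cv2.imwrite("pics/side4.png",eyes.capture("side")[:,:,::-1])
b=cv2.imread("pics/side4.png")[100:330,260:500]
cv2.imwrite("pics/m4.png",cv2.resize(b,(480,460)))
E
```

```text
time_s: 9.1
eef_pos: [0.604, 0.1641, 0.1219]
eef_rot: [0.716, 0.698, -0.002, 0.001]
ft_force: [1.9, -0.9, 0.8]
width: 0.0006
t 9.1 pos [0.604  0.1641 0.1219] F [ 1.9 -0.9  0.8] w 0.0006
casepos mm [ 94.    1.  121.9]
tool delta cm [-0.1   0.6  -0.31] rot [-0.002  0.003  0.004]
```

View pics/m4.png

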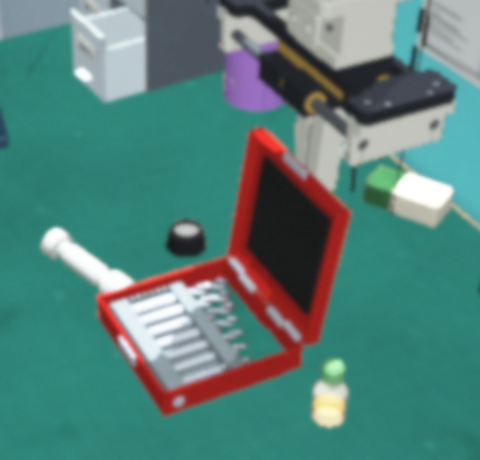

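```bash
python3 -m crank '[{"x":0,"y":-0.8,"z":-0.3,"ax":0,"ay":0,"az":0,"jaw":255},{"x":0,"y":-0.8,"z":-0.3,"ax":0,"ay":0,"az":0,"jaw":255},{"x":0,"y":-0.8,"z":-0.3,"ax":0,"ay":0,"az":0,"jaw":255},{"x":0,"y":-0.8,"z":-0.2,"ax":0,"ay":0,"az":0,"jaw":255},{"x":0,"y":-0.8,"z":0,"ax":0,"ay":0,"az":0,"jaw":255},{"x":0,"y":-0.8,"z":0,"ax":0,"ay":0,"az":0,"jaw":255},{"x":0,"y":-0.8,"z":0.2,"ax":0,"ay":0,"az":0,"jaw":255},{"x":0,"y":-0.8,"z":0.3,"ax":0,"ay":0,"az":0,"jaw":255},{"x":0,"y":-0.7,"z":0.3,"ax":0,"ay":0,"az":0,"jaw":255},{"x":0,"y":-0.2,"z":0.1,"ax":0,"ay":0,"az":0,"jaw":255}]'
python3 -c "
from h import *
to(case2w(-.009,0,.108))"
```

```text
time_s: 10.4
eef_pos: [0.525, 0.1663, 0.1244]
eef_rot: [0.716, 0.698, -0.002, 0.0]
ft_force: [0.8, 0.1, 1.0]
width: 0.0003
t 10.4 pos [0.525  0.1663 0.1244] F [0.8 0.1 1. ] w 0.0003
casepos mm [ 15.    0.7 124.4]
tool delta cm [-0.06 -2.4   1.64] rot [-0.002  0.003  0.005]
```

```bash
python3 -m crank '[{"x":0,"y":-0.8,"z":0.4,"ax":0,"ay":0,"az":0,"jaw":255},{"x":0,"y":-0.8,"z":0.5,"ax":0,"ay":0,"az":0,"jaw":255},{"x":0,"y":-0.7,"z":0.6,"ax":0,"ay":0,"az":0,"jaw":255},{"x":0,"y":-0.6,"z":0.6,"ax":0,"ay":0,"az":0,"jaw":255},{"x":0,"y":-0.6,"z":0.6,"ax":0,"ay":0,"az":0,"jaw":255},{"x":0,"y":-0.5,"z":0.6,"ax":0,"ay":0,"az":0,"jaw":255},{"x":0,"y":-0.5,"z":0.6,"ax":0,"ay":0,"az":0,"jaw":255},{"x":0,"y":-0.4,"z":0.6,"ax":0,"ay":0,"az":0,"jaw":255},{"x":0,"y":-0.3,"z":0.6,"ax":0,"ay":0,"az":0,"jaw":255},{"x":0,"y":-0.2,"z":0.5,"ax":0,"ay":0,"az":0,"jaw":255}]'
python3 - <<'E'
from h import *
to(case2w(-.044,0,.0435))
cv2.imwrite("pics/side5.png",eyes.capture("side")[:,:,::-1])
b=cv2.imread("pics/side5.png")[100:330,260:500]
cv2.imwrite("pics/m5.png",cv2.resize(b,(480,460)))
E
```

```text
time_s: 11.65
eef_pos: [0.4671, 0.1676, 0.0644]
eef_rot: [0.716, 0.698, -0.002, 0.0]
ft_force: [-0.4, 0.3, 0.7]
width: 0.0005
t 11.65 pos [0.4671 0.1676 0.0644] F [-0.4  0.3  0.7] w 0.0005
casepos mm [-42.9   0.3  64.4]
tool delta cm [-0.02 -0.1   2.09] rot [-0.002  0.003  0.005]
```

View pics/m5.png

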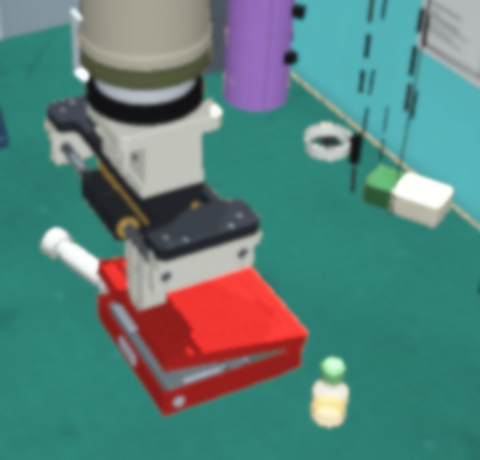

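The cover has come down to about 0.2 rad with the finger near its free edge, and the case is still in place. Now I press it shut.

```bash
python3 -m crank '[{"x":0,"y":-0.1,"z":0.5,"ax":0,"ay":0,"az":0,"jaw":255},{"x":0,"y":0,"z":0.5,"ax":0,"ay":0,"az":0,"jaw":255},{"x":0,"y":0,"z":0.4,"ax":0,"ay":0,"az":0,"jaw":255},{"x":0,"y":0,"z":0.3,"ax":0,"ay":0,"az":0,"jaw":255},{"x":0,"y":0,"z":0.2,"ax":0,"ay":0,"az":0,"jaw":255},{"x":0,"y":0,"z":0.2,"ax":0,"ay":0,"az":0,"jaw":255},{"x":0,"y":0,"z":0.2,"ax":0,"ay":0,"az":0,"jaw":255},{"x":0,"y":0,"z":0.2,"ax":0,"ay":0,"az":0,"jaw":255},{"x":0,"y":0,"z":0.2,"ax":0,"ay":0,"az":0,"jaw":255},{"x":0,"y":0,"z":0.2,"ax":0,"ay":0,"az":0,"jaw":255}]'
```

```text
time_s: 12.95
eef_pos: [0.4654, 0.1674, 0.043]
eef_rot: [0.716, 0.698, 0.0, 0.002]
ft_force: [-6.2, -1.9, 35.0]
width: 0.0004
```

The TCP stopped at z = 43.0 mm under 35 N, and the shut height is 43.5 mm. I'll retract straight up and then back, and look.

```bash
python3 -m crank '[{"x":0,"y":0,"z":-2,"ax":0,"ay":0,"az":0,"jaw":255},{"x":0,"y":0,"z":-4,"ax":0,"ay":0,"az":0,"jaw":255},{"x":0,"y":0,"z":-5,"ax":0,"ay":0,"az":0,"jaw":255},{"x":0,"y":0,"z":-5,"ax":0,"ay":0,"az":0,"jaw":255},{"x":4,"y":0,"z":0,"ax":0,"ay":0,"az":0,"jaw":255},{"x":5,"y":0,"z":0,"ax":0,"ay":0,"az":0,"jaw":255},{"x":5,"y":0,"z":0,"ax":0,"ay":0,"az":0,"jaw":255},{"x":5,"y":0,"z":0,"ax":0,"ay":0,"az":0,"jaw":255},{"x":5,"y":0,"z":0,"ax":0,"ay":0,"az":0,"jaw":255},{"x":0,"y":0,"z":0,"ax":0,"ay":0,"az":0,"jaw":255}]'
python3 - <<'E'
from h import *
to(case2w(0,0,.2))
for n in("side","top"):cv2.imwrite(f"pics/{n}6.png",eyes.capture(n)[:,:,::-1])
b=cv2.imread("pics/side6.png")[180:330,270:450];a=cv2.imread("pics/top6.png")[140:270,210:400]
cv2.imwrite("pics/m6.png",np.hstack([cv2.resize(a,(440,301)),cv2.resize(b,(360,301))]))
E
```

```text
time_s: 14.2
eef_pos: [0.4733, 0.4142, 0.2105]
eef_rot: [0.718, 0.696, 0.004, 0.002]
ft_force: [-0.1, -0.8, -0.7]
width: 0.0003
t 14.2 pos [0.4733 0.4142 0.2105] F [-0.1 -0.8 -0.7] w 0.0003
casepos mm [-44.1 247.  210.5]
tool delta cm [-24.7    4.41   1.03] rot [ 0.009 -0.002 -0.   ]
```

View pics/m6.png

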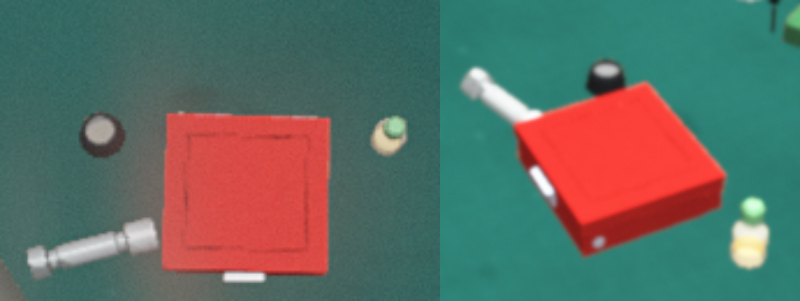

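The case is fully shut and square. Its front-bottom corner is at about (342,308), against (343,307.5) at the start. The loupe, gauge and vial are where they were, and the arm is clear.

```bash
python3 -c "
from station import manip
print(manip.hand_in())"
```

```text
the job is handed in; nothing more can be done
None
```

The red drill case is shut with the rack flat inside, and I handed the job in at about 14.3 s of the 58 s allowed. I used only closed fingertips: first they pushed the rack down, then they swung the cover over from behind and pressed it shut.

- **Rack:** the fingertips stopped at 24.7 mm, where the bar should sit at 25 mm when flat. They were pressing with about 31 N, and the next picture showed the rack flat before I touched the cover.
- **Cover:** the fingertips stopped at 43.0 mm under about 35 N, against a shut height of 43.5 mm. With the arm away, both cameras show the cover flush and closed.
- **Surroundings:** the case corner stayed within about 1–2 pixels of where it started. The loupe, plug gauge and vial look undisturbed by eye, and the arm touches nothing.

No final check failed. The first move command was refused for missing keys and nothing moved. In the last two presses I pushed harder than the few newtons needed, but below the 40 N and 120 N limits in the readings I took.

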